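Latch the test carriage at its stop pin and probe the terminal block

TASK

Test the green terminal block in the fixture: push the sprung carriage in by its blue push plate until the red-capped stop pin drops behind it, then let go so that the spring brings it back against the pin and it stays latched half-way, under the contact head. Then press the yellow knob of the contact head right down, hold it there for about a second so that the probes rest on the block, and let it come up again. Only push and press: do not touch, grip or lift the block, and leave everything else on the bench alone.

Things in the scene. Friction and masses are not known exactly. Their poses are not given: they have to be found in the camera images.
- test_fixture: metal fixture fixed to the bench, base 200 mm (x) by 124 mm (y), top face 14 mm high. Origin: centre of its underside, on the bench; x is the direction in which the carriage is pushed in, z up. Grey gantry across it at x = +20 mm: posts at y = +-55 mm, beam top 78 mm high, 28 mm wide in x. Stop pin bracket at x = -18 mm, y = +36 to +60 mm, 57 mm high, pin cap 70 mm high. Place and heading vary
- carriage (a joint): sprung, damped carriage, in m along the fixture's +x: 0 = out (held by the spring), 0.055 = end stop. The spring pushes back with 2.5 N at 0 and 7 N at the end stop. Beyond about 0.033 the stop pin drops; let go from farther in (0.042 to 0.052 is a safe push) it returns to rest against the pin at about 0.030 = latched in mid position. Let go short of that, it returns to 0
- push_plate (a point): point on the outer face (facing the fixture's -x) of the carriage's upright blue push plate, mid-width, 20 mm below its top edge. Plate 50 mm wide (y), 10 mm thick, top edge 70 mm above the bench; at carriage 0 the face is 90 mm from the fixture's origin, on the -x side. The space before it is free. Push along the fixture's +x. Moves with the carriage
- stop_pin (a joint): vertical sprung stop pin, red cap, 6 mm thick, at the +y side of the fixture; in m downward: 0 = up, riding on the carriage's brass strip; about 0.007 = dropped behind the strip, so that the carriage is latched. It works by itself and needs no touch
- contact_head (a joint): sprung contact head in the gantry, in m downward: 0 = up (spring holds it there), 0.012 = right down against its stop. The spring pushes up with about 2 N at the top and 6.5 N at the bottom. The probes touch the terminal block at about 0.009 when the carriage is latched in mid position
- knob_top (a point): centre of the flat top of the contact head's yellow round knob, 32 mm in diameter, 104 mm above the bench when up, at x = +20 mm, y = 0 of the fixture. Press it straight down. Moves with the head
- probes: the two thin brass spring probes under the contact head, 20 mm apart; they give up to 4 mm. Origin: midway between their tips
- nest (a point): centre of the floor of the white-walled nest on the carriage, 25 mm above the bench; the walls are 8 mm high. Axes as the fixture's. Moves with the carriage
- terminal_block: green screw terminal block, 16 x 40 x 20 mm, lying loose in the carriage's nest with its length across the carriage; origin at the centre of its underside. Not to be touched
- heat_sink_0: bystander: small silver finned heat sink 26 x 30 x 18 mm beside the fixture, origin at the centre of its underside; leave alone
- capacitor_0: bystander: blue capacitor 18 mm in diameter, 26 mm high, standing beside the fixture, origin at the centre of its underside; leave alone
- solder_spool: bystander: solder spool 54 x 67 x 36 mm with green flanges, origin at the centre of its underside; leave alone
- amber_tape: bystander: roll of amber tape, 58 mm in diameter, 12 mm high, origin at the centre of its underside; leave alone
- flux_tin: bystander: red round tin 58 mm in diameter, 20 mm high, origin at the centre of its underside; leave alone
- eraser: bystander: blue and white eraser 21 x 46 x 12 mm, origin at the centre of its underside; leave alone
Not all that is in view belongs to the job. There is more than one size of the test_fixture; the job needs the larger.

How it is judged (in metres and radians):
On the way, in this order (a step that is already met when the one before it is completed fails the run):
1. the carriage is pushed in past the stop pin (value of joint carriage above 0.035 m and value of joint stop_pin above 0.0045 m), for 0.05 s.
2. the carriage has been let go and rests latched against the stop pin in mid position (value of joint carriage between 0.027 and 0.033 m and value of joint stop_pin above 0.0045 m and contact force between the arm and test_fixture below 0.3 N), for 0.2 s.
3. the contact head is pressed right down and its probes rest on the block of the latched carriage (value of joint carriage between 0.027 and 0.033 m and value of joint stop_pin above 0.0045 m and value of joint contact_head above 0.01 m and contact force between probes and terminal_block above 0.3 N), for 0.5 s.
At the end, for the whole second after the job is handed in: The carriage is latched in mid position (0.027 to 0.033 m, stop pin dropped at least 4.5 mm), the contact head is up again (within 2 mm), and the terminal block lies at rest flat in its nest (within 5 mm of its middle, underside less than 4 mm above the floor) (value of joint carriage between 0.027 and 0.033 m and value of joint stop_pin above 0.0045 m and z of terminal_block in the frame of nest below 0.004 m and horizontal distance between terminal_block and nest below 0.005 m and angle between terminal_block's own z axis and vertical below 0.15 rad and value of joint contact_head below 0.002 m and linear speed of terminal_block below 0.02 m/s); the robot touches nothing.
It fails at once if the terminal block is touched by the robot (contact force between the arm and terminal_block above 0.5 N).
It fails at once if the terminal block is lifted or knocked out of its nest (z of terminal_block in the frame of nest above 0.008 m or angle between terminal_block's own z axis and vertical above 0.4 rad).
It fails at once if one of the things standing round the fixture is moved by more than 20 mm or lifted (distance of any of heat_sink_0, capacitor_0, solder_spool, amber_tape, flux_tin, eraser from where it was at the start of the episode above 0.02 m).
It also fails if it takes over 48 s, if anything falls off the work surface, if the arm or the gripper's body presses on something with over 40 N, if the wrist force passes 120 N, or if a joint passes its speed limit or range.

ROBOT

A 6-joint arm with a two-finger parallel gripper is mounted at the origin on a cart in front of the work surface, level with it; the furniture and walls round the work are solid. World frame = base frame: x ahead of the robot, y to its left, z up, the work surface at z = 0. Lengths are in mm, angles in rad, forces in N, time in s.
With the tool pointing down it reaches from about 275 to 825 mm from the base axis. Payload 4.9 kg.
Tool frame: the origin (TCP) lies at the very end of the fingers, on their centre line; the grasp point (between the pads) lies 19 mm behind it; z points along the fingers, y is the direction in which the jaws open and shut (so a half turn about z gives the same grasp; the last joint's range is limited). The gripper opens to 85 mm and grips with 20 to 120 N. Pads are 22 mm wide; open, the fingers measure 114 mm over their backs; the gripper's body (76 mm by 85 mm) begins 54 mm behind the grasp point. The pads swing forward as they close: fully open they stand 13 mm farther back than shut.
Start: joints at [-1.246, 0.326, -0.193, 1.052, 0, 1.437], TCP at [243.594, -493.133, 231.281] pointing down, gripper open.
Joint ranges: [-2.65, 2.65], [-0.97, 1.79], [-1.3, 1.35], [-1.93, 2.1], [-1.47, 1.37], [-3.14, 3.14]. Speed limits (rad/s): [2.57, 2.57, 3.14, 3.14, 3.14, 3.14].

INTERFACE

Orientations are given as [roll, pitch, yaw] about the fixed x, y, z axes, in that order (R = Rz(yaw) Ry(pitch) Rx(roll)).
In Python, from bench import bot, solve_ik, imaging gives the robot as it stands. Calls block until the motion is done:
- bot.move_ptp(position, orientation): joint-space move of the TCP to a pose.
- bot.movel(position, rot=None, max_speed=150, threshold=None): straight line of the TCP; rot=None keeps the orientation; max_speed is the mean speed in mm/s. With threshold (N) it stops when the force on the tool has changed by that much, and returns True; else False.
- bot.move_j(angles): joint-space move.
- bot.grip(opening, effort=None): opening from 0.0 (shut) to 1.0 (fully open); effort is the grip in N (None keeps the last); returns when the fingers have stopped.
- bot.dwell(seconds).
- solve_ik(position, orientation): joint angles nearest the present ones, or None.
- bot.get_state(): the state.
- imaging.capture(name): name is "scene" or "top"; returns the picture (400x640x3 uint8, blue, green, red); there is no depth.
- imaging.camera_model(name): a dict with "K" (3x3 intrinsics, pixels), "position" and "rotation" of the camera in the world. Camera axes: x right, y up, looking along -z (the intrinsics and any distortion apply to the point x, -y, -z); pixel columns grow to the right and rows downward; lengths in mm; the calibration is good to about 2 mm. A picture is of the moment at which its call begins. camera_model takes no time and is no camera call.
A pose or a line that the arm cannot do raises bot.IKError and nothing moves.
- bot.sign_off(): hands the job in, once; it reports no verdict.
The state is a dict: "t": time; "qpos": joint angles; "joint_velocities": joint speeds; "effort": joint torques, N m; "tcp_pos": TCP position; "orientation": TCP orientation; "contact_force": force on the tool from outside, world axes, zero at the start; "wrist_torque": the same for the moment, N m; "opening": opening from 0.0 (shut) to 1.0 (fully open).
Only numpy, scipy, OpenCV 4.12 (cv2) and the standard library are available. Lean on these libraries where they do the work, as an engineer would, in place of code of your own. Each camera call takes 0.05 s, during which the arm holds its last target. There are 200 camera calls.

## Working session

There is one attempt and no reset: what is moved stays moved. The work goes in short steps, each a Python script; the robot and the scene stay as the last script left them, time stands still between calls to the robot, and variables do not carry over. Pictures are saved under pics/ and viewed, about 8 in all and at most 12, crops included, and the job is handed in when it is done.

```bash
mkdir -p pics; ls; python3 - <<'E'
from bench import bot, imaging
import cv2
for n in("scene","top"):
    cv2.imwrite(f"pics/{n}0.png",imaging.capture(n)); print(n,imaging.camera_model(n))
E
```

```text
pics
scene {'K': array([[478.81717109,   0.        , 318.63444621],
       [  0.        , 478.81717109, 198.96329808],
       [  0.        ,   0.        ,   1.        ]]), 'position': array([-551.00750774, -987.95280967,  709.37685201]), 'rotation': array([ 1.14367173,  0.01700989, -0.92920436])}
top {'K': array([[377.5516285 ,   0.        , 323.06956194],
       [  0.        , 377.5516285 , 200.69179342],
       [  0.        ,   0.        ,   1.        ]]), 'position': array([ 334.19215274, -152.00439375, 1065.75974778]), 'rotation': array([ 0.23003812, -0.00634185, -1.44409254])}
```

View pics/top0.png

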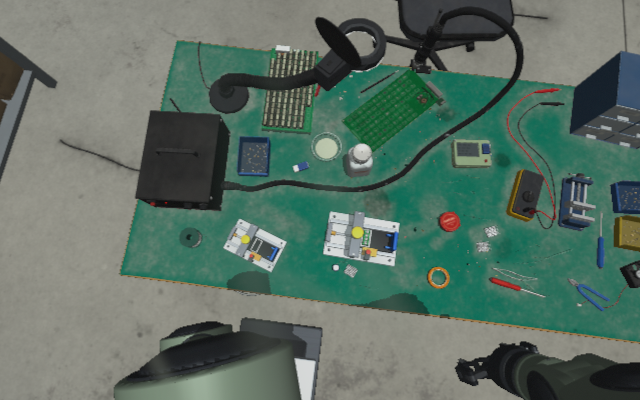

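View pics/scene0.png

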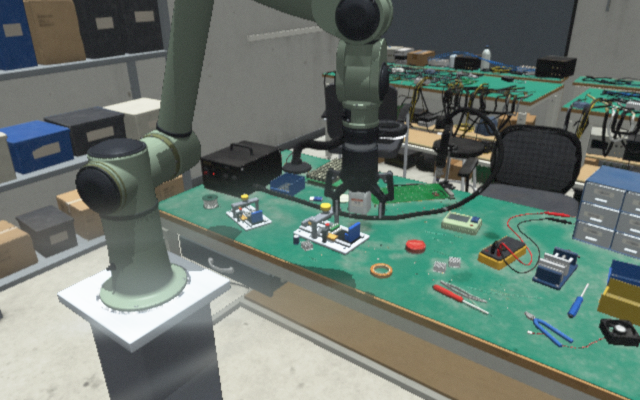

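```bash
cat > h.py <<'E'
import numpy as np, cv2
from scipy.spatial.transform import Rotation as R
from bench import imaging
def cam(n):
    m=imaging.camera_model(n); return m["K"],np.array(m["position"]),R.from_euler("xyz",m["rotation"]).as_matrix()
def ray(n,u,v,z):
    K,p,M=cam(n); d=np.linalg.inv(K)@[u,v,1]; d=M@[d[0],-d[1],-d[2]]
    return p+d*(z-p[2])/d[2]
def proj(n,P):
    K,p,M=cam(n); c=M.T@(np.array(P)-p); q=K@[c[0],-c[1],-c[2]]; return q[:2]/q[2]
def blob(img,lo,hi,box):
    x0,y0,x1,y1=box; h=cv2.cvtColor(img[y0:y1,x0:x1],cv2.COLOR_BGR2HSV)
    m=cv2.inRange(h,lo,hi); n,l,s,c=cv2.connectedComponentsWithStats(m)
    i=1+np.argmax(s[1:,4]); return c[i]+[x0,y0],s[i,4],(l==i).astype(np.uint8)
E
python3 - <<'E'
from h import *
from bench import bot
print(proj("top",[243.6,-493.1,231.3]),proj("scene",[243.6,-493.1,231.3]),proj("scene",[0,0,0]))
t=cv2.imread("pics/top0.png"); s=cv2.imread("pics/scene0.png")
c,a,_=blob(t,(22,120,120),(35,255,255),(340,220,375,250)); print("knob top",c,a,ray("top",*c,104))
c2,a2,_=blob(s,(22,120,120),(35,255,255),(310,195,340,220)); print("knob scene",c2,a2,ray("scene",*c2,104))
c,a,m=blob(t,(0,0,150),(179,50,255),(315,205,410,275)); 
ct=max(cv2.findContours(m,0,2)[0],key=cv2.contourArea); r=cv2.minAreaRect(ct); b=cv2.boxPoints(r)+[315,205]
W=np.array([ray("top",*q,14)[:2] for q in b]); print(b,W,"sides",[np.linalg.norm(W[i]-W[i-1]) for i in range(4)],W.mean(0),[np.degrees(np.arctan2(*(W[i]-W[i-1])[::-1])) for i in range(4)])
x=np.hstack([cv2.resize(t[200:285,310:415],None,fx=4,fy=4,interpolation=2),cv2.resize(s[180:265,285:380],None,fx=4,fy=4,interpolation=2)])
cv2.imwrite("pics/c.png",x)
E
```

```text
[477.91811323 354.86082973] [358.54539318 220.67192953] [144.60386152 286.01807113]
knob top [357.14545455 232.07272727] 110 [ 487.47810772 -226.83751759  104.        ]
knob scene [325.21428571 206.        ] 56 [ 479.40275004 -229.63601562  104.        ]
[[322.21593475 253.34756851]
 [329.57159424 210.68475819]
 [373.90877533 218.32910156]
 [366.55311584 260.99191284]] [[ 430.43234664 -144.08456619]
 [ 552.78082423 -149.52394152]
 [ 546.87992782 -276.81179962]
 [ 425.1521354  -268.1284559 ]] sides [np.float64(124.1562209709096), np.float64(122.46932992435976), np.float64(127.42456355162078), np.float64(122.0371087221904)] [ 488.81130852 -209.63719081] [np.float64(87.5625458831377), np.float64(-2.5455826621699784), np.float64(-92.65425604955709), np.float64(175.91976803517701)]
```

View pics/c.png

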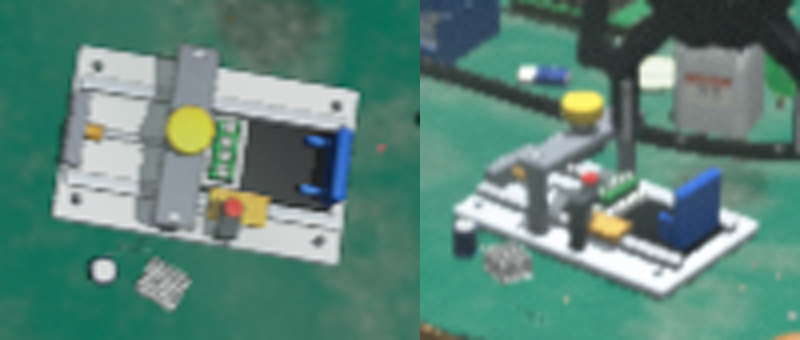

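```bash
python3 - <<'E'
from h import *
c=np.array([(80,45),(357,93),(340,265),(53,217)])/4+[310,200]
W=np.array([ray("top",*q,14)[:2] for q in c]); print(W.round(1),W.mean(0))
for a,b in((1,0),(2,3),(1,2),(0,3)):
    d=W[b]-W[a]; print(np.linalg.norm(d),np.degrees(np.arctan2(d[1],d[0])))
t=cv2.imread("pics/top0.png"); s=cv2.imread("pics/scene0.png")
c,a,m=blob(t,(0,0,140),(179,70,255),(315,205,410,275))
h=cv2.inRange(cv2.cvtColor(t[208:270,318:404],cv2.COLOR_BGR2HSV),(0,0,140),(179,70,255))
n,l,st,_=cv2.connectedComponentsWithStats(h); l[np.isin(l,[i for i in range(1,n) if st[i,4]<60])]=0
p=np.argwhere(l>0)[:,::-1].astype(np.float32); b=cv2.boxPoints(cv2.minAreaRect(p))+[318,208]
B=np.array([ray("top",*q,14)[:2] for q in b]); print(b,B.round(1),B.mean(0),[np.degrees(np.arctan2(*(B[i]-B[i-1])[::-1])) for i in range(4)])
# blue plate top edge
c,a,m=blob(t,(105,120,60),(125,255,255),(380,225,402,260)); print(c,a,ray("top",*c,60))
r=cv2.minAreaRect(np.argwhere(m>0)[:,::-1].astype(np.float32)); print(r)
# triangulate knob from both views
def ls(uvs):
    A=0;bb=0
    for n,u in uvs:
        p=cam(n)[1]; d=ray(n,*u,0)-p; d/=np.linalg.norm(d); P=np.eye(3)-np.outer(d,d); A=A+P; bb=bb+P@p
    return np.linalg.solve(A,bb)
print(ls([("top",(357.1,232.1)),("scene",(325.2,206-0))]))
E
```

```text
[[ 551.3 -150.9]
 [ 542.  -349.2]
 [ 420.8 -347.3]
 [ 428.3 -147.2]] [ 485.60464357 -248.67773812]
198.53002614083803 87.29874022233219
200.19578257834246 87.85217956795299
121.14005091527387 179.07911270004792
123.0333473172965 178.28009937567285
[[322.21621704 253.70270157]
 [330.         207.        ]
 [401.67567444 218.94594574]
 [393.89189148 265.64864731]] [[ 429.5 -144.2]
 [ 563.6 -149.4]
 [ 555.2 -355.1]
 [ 422.1 -344.1]] [ 492.56547799 -248.20788949] [np.float64(87.88264010898128), np.float64(-2.2258611394458128), np.float64(-92.34572931223587), np.float64(175.29985134623388)]
[392.41860465 241.13953488] 129 [ 482.21971823 -326.39231186   60.        ]
((11.100000381469727, 15.80000114440918), (11.294185638427734, 18.35305404663086), 4.763641834259033)
[ 486.96139819 -225.86489376  100.35927055]
```

```bash
cat >> h.py <<'E'
TH=np.radians(87.9); C=np.array([486.,-248.3])
def F(x,y): return C+[x*np.cos(TH)-y*np.sin(TH), x*np.sin(TH)+y*np.cos(TH)]
def f_of(p): d=np.array(p[:2])-C; return d@[np.cos(TH),np.sin(TH)], d@[-np.sin(TH),np.cos(TH)]
E
python3 - <<'E'
from h import *
from bench import bot,solve_ik
print(bot.get_state())
for y in(TH,TH-np.pi):
  for p in([*F(-135,0),130],[*F(-135,0),45],[*F(-50,0),45],[*F(20,0),92]):
    print(y,solve_ik(p,[np.pi,0,y]))
E
```

```text
{'t': 0.1, 'qpos': array([-1.24618253e+00,  3.26866657e-01, -1.93511591e-01,  1.05201890e+00,
       -3.22004862e-05,  1.43658671e+00]), 'joint_velocities': array([-6.75814223e-04, -1.40839478e-03,  1.78025913e-03,  5.23369439e-04,
       -5.30230580e-05,  1.75078701e-03]), 'effort': array([ 1.87725316e-03, -4.44238865e+01,  2.63037819e+01,  7.89467362e-03,
        2.90819315e-06, -4.14029898e-06]), 'tcp_pos': array([ 243.41265291, -492.59606061,  230.57132785]), 'orientation': array([-3.14000192e+00, -1.82290421e-04,  4.58823288e-01]), 'contact_force': array([ 0.47045353, -0.38335468, -0.57417462]), 'wrist_torque': array([ 0.01061407,  0.0245234 , -0.01681694]), 'opening': 1.0023906919944756}
1.5341444125030157 [-0.79262393  0.52409484 -0.15624738  0.8904541   0.          0.81482431]
1.5341444125030157 [-0.79262393  0.61694254 -0.24065013  0.71320366  0.          0.81482431]
1.5341444125030157 [-0.68191946  0.54774706 -0.37400321  0.64904606  0.          0.92552878]
1.5341444125030157 [-0.57593243  0.4390824  -0.41531674  0.71639719  0.          1.03151581]
-1.6074482410867774 [-0.79262393  0.52409484 -0.15624738  0.8904541   0.         -2.32676834]
-1.6074482410867774 [-0.79262393  0.61694254 -0.24065013  0.71320366  0.         -2.32676834]
-1.6074482410867774 [-0.68191946  0.54774706 -0.37400321  0.64904606  0.         -2.21606387]
-1.6074482410867774 [-0.57593243  0.4390824  -0.41531674  0.71639719  0.         -2.11007684]
```

```bash
python3 - <<'E'
from h import *
from bench import bot
o=[np.pi,0,TH]
bot.grip(0.0)
bot.move_ptp([*F(-135,0),160],o)
bot.movel([*F(-135,0),47],max_speed=100)
hit=bot.movel([*F(-75,0),47],max_speed=25,threshold=2)
s=bot.get_state(); print(hit,f_of(s["tcp_pos"]),s["tcp_pos"],s["contact_force"],s["t"])
cv2.imwrite("pics/t1.png",imaging.capture("top")); cv2.imwrite("pics/s1.png",imaging.capture("scene"))
x=np.hstack([cv2.resize(cv2.imread("pics/t1.png")[190:290,310:430],(480,400)),cv2.resize(cv2.imread("pics/s1.png")[170:270,290:370],(320,400))])
cv2.imwrite("pics/c1.png",x)
E
```

```text
True (np.float64(-97.05600715711304), np.float64(0.0403173861412105)) [ 482.40321764 -345.28934636   46.81258786] [ 0.39440769 -2.06400953  0.25747141] 4.6667
```

View pics/c1.png

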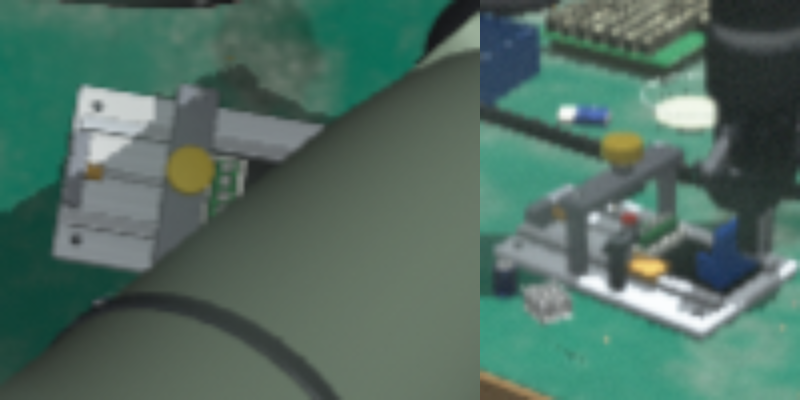

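```bash
python3 - <<'E'
from h import *
from bench import bot
s=bot.get_state(); x=f_of(s["tcp_pos"])[0]
hit=bot.movel([*F(x+45,0),47],max_speed=35,threshold=15); bot.dwell(0.3)
s=bot.get_state(); print(hit,f_of(s["tcp_pos"]),s["contact_force"],s["t"])
for k in range(1,7):
    bot.movel([*F(x+45-5*k,0),47],max_speed=30); s=bot.get_state(); print(f_of(s["tcp_pos"]),s["contact_force"])
bot.movel([*F(-130,0),47],max_speed=100); bot.dwell(.3)
bot.movel([*F(-130,0),150],max_speed=150)
bot.move_ptp([*F(-150,-60),200],[np.pi,0,TH])
bot.move_j([-1.246,.326,-.193,1.052,0,.9])
print(bot.get_state()["t"])
t=imaging.capture("top"); cv2.imwrite("pics/t2.png",t); s=imaging.capture("scene"); cv2.imwrite("pics/s2.png",s)
x=np.hstack([cv2.resize(t[200:285,310:415],None,fx=4,fy=4,interpolation=2),cv2.resize(s[180:265,285:380],None,fx=4,fy=4,interpolation=2)])
cv2.imwrite("pics/c2.png",x)
for n,i,b,h in(("top",t,(380-25,225,402,260),60),):
    c,a,m=blob(i,(105,120,60),(125,255,255),b); print(c,a,ray(n,*c,h))
E
```

```text
False (np.float64(-53.39228018412714), np.float64(0.08559253918796506)) [ 0.93682686 -6.17138151 -4.00519105] 6.4917
(np.float64(-58.40679370423869), np.float64(0.14980882544176577)) [ 0.81190415 -4.89521723 -3.63167711]
(np.float64(-63.286428661956556), np.float64(0.20859779879954132)) [ 0.98472148 -5.48712445 -4.12758509]
(np.float64(-67.875356684766), np.float64(0.21508667477619126)) [ 0.32125752 -4.85077316 -2.93284436]
(np.float64(-71.5659899809125), np.float64(0.13728048250345548)) [ 0.64231055 -0.12089708 -0.09046884]
(np.float64(-77.3685871444883), np.float64(-0.06500018573422439)) [-0.07847108  0.96758242 -0.59583567]
(np.float64(-82.57402827339047), np.float64(-0.02938482985490154)) [ 0.11247821 -0.09746914  0.00174582]
11.7583
[381.58035714 239.125     ] 112 [ 483.91381288 -297.14384602   60.        ]
```

View pics/c2.png

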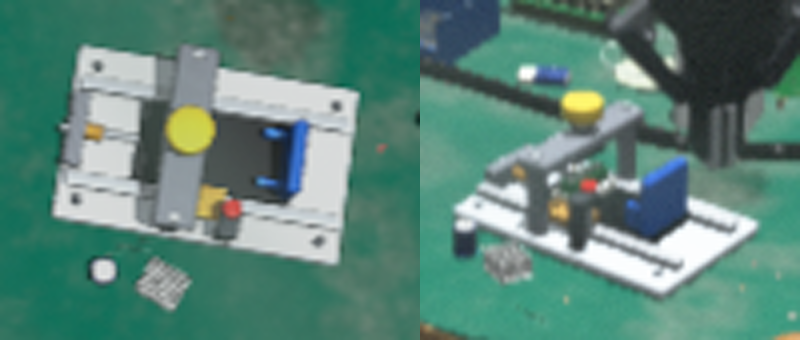

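```bash
python3 - <<'E'
from h import *
from bench import bot
o=[np.pi,0,TH]; P=lambda z:[*F(20.5,-.5),z]
bot.move_ptp(P(150),o)
bot.movel(P(112),max_speed=60)
hit=bot.movel(P(95),max_speed=12,threshold=1.8)
s=bot.get_state(); z0=s["tcp_pos"][2]; print(hit,s["tcp_pos"],s["contact_force"],s["t"])
if hit and z0>99:
    for z in(z0-6,z0-10,z0-12,z0-13,z0-14,z0-15):
        h=bot.movel(P(z),max_speed=12,threshold=14); s=bot.get_state(); print(h,z,s["tcp_pos"],s["contact_force"])
        if h or s["contact_force"][2]>22: break
    bot.dwell(1.0); s=bot.get_state(); print(s["tcp_pos"],s["contact_force"],s["t"])
cv2.imwrite("pics/s3.png",cv2.resize(imaging.capture("scene")[170:270,270:390],None,fx=5,fy=5,interpolation=2))
E
```

```text
True [ 487.18920882 -227.80086599  101.77048395] [ 0.9290731  -0.93141252  2.36568245] 14.8917
False 95.7704839514657 [ 487.2062697  -227.80710646   95.80410107] [-0.79600088 -0.15016873  4.06283914]
False 91.7704839514657 [ 487.24975151 -227.82962575   92.05801556] [-1.72202103  0.62293666  6.89072639]
True 89.7704839514657 [ 487.23115865 -227.83178442   92.08874355] [-1.16021371  1.35990079  5.6126639 ]
[ 487.25902659 -227.80750162   92.04119647] [-1.9160351   1.38547359  7.1021399 ] 17.225
```

View pics/s3.png

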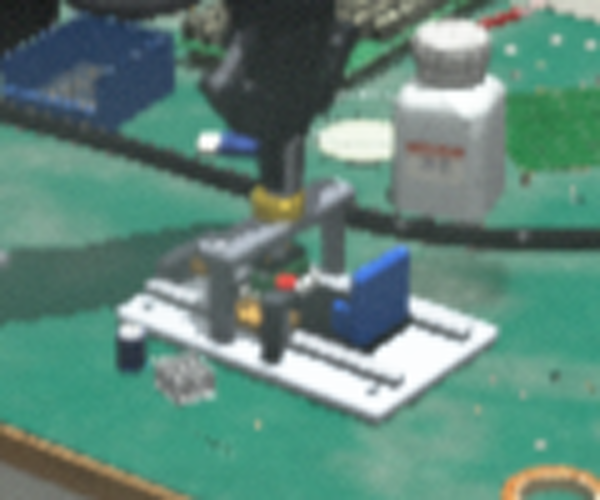

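```bash
python3 - <<'E'
from h import *
from bench import bot
P=lambda z:[*F(20.5,-.5),z]
bot.movel(P(108),max_speed=20); bot.movel(P(160),max_speed=120)
bot.move_j([-1.246,.326,-.193,1.052,0,.9]); bot.dwell(.3)
s=bot.get_state(); print(s["t"],s["contact_force"])
t=imaging.capture("top"); s=imaging.capture("scene")
cv2.imwrite("pics/c4.png",np.hstack([cv2.resize(t[200:285,310:415],None,fx=4,fy=4,interpolation=2),cv2.resize(s[180:265,285:380],None,fx=4,fy=4,interpolation=2)]))
c,a,m=blob(t,(105,120,60),(125,255,255),(355,225,402,260)); print(c,a,ray("top",*c,60))
print(blob(t,(22,120,120),(35,255,255),(340,220,375,250))[:2],blob(s,(22,120,120),(35,255,255),(310,195,340,220))[:2])
E
```

```text
20.4917 [-0.31141342 -0.12988658 -0.01077315]
[381.54464286 239.03571429] 112 [ 484.14040593 -297.02711637   60.        ]
(array([357.20535714, 232.        ]), np.int32(112)) (array([325.21428571, 206.        ]), np.int32(56))
```

View pics/c4.png

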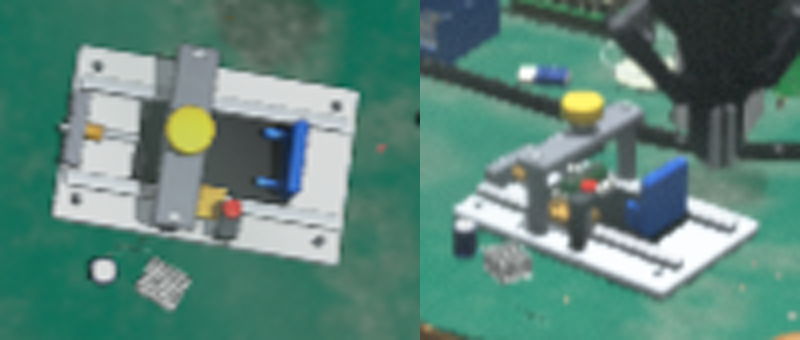

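The carriage is still latched (plate unmoved), the knob is back at its starting pixels, and the neighbouring parts are undisturbed.

```bash
python3 -c "
from bench import bot
bot.sign_off()"
```

```text
the job is handed in; nothing more can be done
```

I pushed the carriage of the larger fixture in, let it latch, pressed the contact head down and held it, let it come up, and handed the job in at about 20.5 s. `sign_off` gives no verdict.

- **Push and latch:** I pushed the plate about 44 mm past first contact. On release, the plate stopped following the fingers roughly 26–28 mm in from first contact. The top camera shows it about 29 mm from its starting place, before and after the press.
- **Press:** the fingers reached the knob's hard stop at z = 92.0 mm, against 104 mm with the head up, so the head went down about 12 mm. I held it there for 1 s at about 7 N.
- **Last check:** the knob is back at its starting pixels and the plate has not moved. The capacitor and heat sink look undisturbed, and the arm is clear with a tool force of about 0.3 N, which is noise level.

**What I could not measure:** the force of the probes on the block, the stop pin's drop and the block's pose in its nest, because the beam mostly hides the block. I inferred them from the head's travel and the carriage staying latched. I did not look closely at the bystanders farther from the fixture in the last pictures.

**Small disagreements:** the plate was met about 4 mm later than my pixel estimate. The knob's contact also registered at 101.8 mm instead of 104 mm, which I put down to the force threshold. Neither affected the result.

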